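Open the tight coffee canister with a knife and hang its scoop on the rim

TASK

Get the empty coffee canister ready for filling: pick up the spreader knife and use its blade, not your fingers, to prise the tight lid up by its front lip, swing the lid all the way back so that it stays open, and lay the knife flat on the wooden board again. Then hang the measuring scoop by its hook over the canister's front rim, cup inside, and let go, leaving everything else standing where it is.

Things in the scene. Friction and masses are not known exactly. Their poses are not given: they have to be found in the camera images.
- tin: The canister: square tin, blue-green, steel lid and foot, fixed to the worktop, 100 mm deep (x), 120 wide (y), walls 3 mm, rim 95 mm above its underside, inner floor 7 mm up. Origin: centre of the underside, z up. Its front (-x, with a blank card in a steel frame) faces roughly to the robot; the hinge is on the +x side.
- tin_lid (a joint): Lid angle: 0 shut, 1.9 rad fully back at its stop, upright at 1.57. Hinge axis: along the canister's y at x = 53, z = 95 mm in its frame. The hinge is stiff: the lid stays where it is left and needs about 1 N up at the lip. The lid is 4 mm thick, underside level with the rim when shut, with a rubber pad 2 mm thick under it, inside the walls.
- lid_lip (a point): Middle of the lower front edge of the lid's lip, a steel tab 40 mm wide and 4 mm thick that juts 12 mm out past the canister's front wall, 95 mm above the canister's underside when shut. There is nothing below it but the front wall.
- front_rim (a point): Middle of the top of the canister's front wall, on the wall's mid-thickness; axes as the canister's.
- knife: Spreader knife lying flat: wooden handle 100 mm long, 16 wide, 14 high; dull steel blade 61 mm long beyond it, 18 wide, 3 thick, round end. Origin: on the handle's underside, 16 mm behind the handle's front end; grip here across y. +x points to the tip, the handle reaches back to x = -84 mm; z up. 70 g, balanced near the origin.
- knife_tip (a point): Tip of the blade, 77 mm ahead of the knife's origin and 7 mm above the handle's underside (mid-thickness of the blade).
- scoop: Scoop standing on its steel cup (48 mm across, 32 tall). A strap 12 mm wide (y), 3 thick rises at x = -25 to a dark wooden grip 12 (x) by 16 (y), z = 85 to 131. Behind it (-x) the hook: crossbar with underside at z = 73, tongue down to z = 51, slot 9 mm wide, x = -26.5 to -35.5. Origin: centre of the cup's underside, z up. 130 g. To hang on the front rim its x points as the canister's x.
- scoop_hook (a point): Middle of the hook's slot, on the underside of the crossbar: (-31, 0, 73) mm in the scoop's frame. It lies on the rim when the scoop hangs.
- scoop_grip (a point): Middle of the scoop's wooden grip, (-25, 0, 108) mm in the scoop's frame; pinch it across y (16 mm).
- board: Wooden board, 200 mm (x) by 300 mm (y), 16 mm thick, fixed on the worktop. Origin: centre of its underside.
- jar_1: Bystander, leave it alone: glass jar with a white lid and pale green contents, 64 mm across, 97 tall. Origin: centre of its underside.
- tea_caddy: Bystander, leave it alone: dark green round caddy with a wooden lid, 60 mm across, 98 tall. Origin: centre of its underside.
- spice_jar_1: Bystander, leave it alone: small glass jar with green leaves, 47 mm across, 98 tall. Origin: centre of its underside.
- lemon_1: Bystander, leave it alone: yellow lemon, 71 x 53 x 51 mm, lying on the board. Origin: centre of its underside.
Not all that is in view belongs to the job. Leave any purple look-alike of the scoop alone.

How it is judged:
On the way, in this order (a step that is already met when the one before it is completed fails the run):
1. the knife's blade, with no finger on the canister, prises the shut lid up (value of joint tin_lid between 0.12 and 0.7 rad and contact force between knife and tin above 0.1 N and contact force between the fingers and tin below 0.1 N).
2. the lid is swung right back and the knife lies on the board, let go (value of joint tin_lid above 1.6 rad and x of knife in the frame of board between -0.11 and 0.11 m and y of knife in the frame of board between -0.15 and 0.15 m and z of knife in the frame of board between 0.012 and 0.022 m and angle between knife's own z axis and vertical below 0.15 rad and contact force between the fingers and knife below 0.1 N), for 0.2 s.
3. the scoop hangs by its hook on the front rim, let go (x of scoop_hook in the frame of front_rim between -0.008 and 0.008 m and y of scoop_hook in the frame of front_rim between -0.04 and 0.04 m and z of scoop_hook in the frame of front_rim between -0.003 and 0.004 m and angle between scoop's own z axis and vertical below 0.2 rad and angle between the x axis of scoop and the x axis of tin, either way round below 0.3 rad and x of scoop in the frame of tin between -0.035 and 0.03 m and contact force between the fingers and scoop below 0.1 N), for 0.2 s.
At the end, for the whole second after the job is handed in: Lid past upright (over 1.6 rad). Knife flat on the board, tilt under 0.15. Scoop at rest, hook on the front rim: within 4 mm in height, 8 mm across the wall, 40 mm along from the middle; upright within 0.2 rad, square to the wall within 0.3, cup inside (all of step 2 and all of step 3 and linear speed of each of scoop, knife below 0.02 m/s); the robot touches nothing.
It fails at once if a bystander is knocked over or pushed more than 3 cm (distance of any of jar_1, tea_caddy, spice_jar_1, lemon_1 from where it was at the start of the episode above 0.03 m or angle between any of jar_1, tea_caddy, spice_jar_1's own z axis and vertical above 0.5 rad).
It also fails if it takes over 67 s, if anything falls off the work surface, if the arm or the gripper's body presses on something with over 40 N, if the wrist force passes 120 N, or if a joint passes its speed limit or range.

ROBOT

A 7-joint arm with a two-finger parallel gripper is mounted at the origin on a cart in front of the work surface, level with it; the furniture and walls round the work are solid. World frame = base frame: x ahead of the robot, y to its left, z up, the work surface at z = 0. Lengths are in m, angles in rad, forces in N, time in s.
With the tool pointing down it reaches from about 0.425 to 0.875 m from the base axis. Payload 4.7 kg.
Tool frame: the origin (TCP) lies at the very end of the fingers, on their centre line; the grasp point (between the pads) lies 19 mm behind it; z points along the fingers, y is the direction in which the jaws open and shut (so a half turn about z gives the same grasp; the last joint's range is limited). The gripper opens to 87 mm and grips with 3 to 60 N. Pads are 19 mm wide; open, the fingers measure 117 mm over their backs; the gripper's body (75 mm by 190 mm) begins 51 mm behind the grasp point.
Start: joints at [-1.303, 0.321, -0.07, 1.45, 0.023, 1.371, -0.057], TCP at [0.163, 0.629, 0.223] pointing down, gripper open.
Joint ranges: [-2.86, 2.86], [-0.3, 2.09], [-1.38, 1.24], [0.06, 2.45], [-1.56, 4.7], [0.09, 2.05], [-2.69, 2.69]. Speed limits (rad/s): [2.57, 2.57, 3.14, 3.14, 3.14, 3.14, 3.14].

INTERFACE

Orientations are given as a rotation vector (axis times angle).
In Python, from bench import * gives the robot as it stands.
- The arm moves only by the shell command python3 -m jog 'ROWS' [OPENING] [FORCE]. ROWS is JSON, a list of rows, each a list of 4 numbers: the shift along the world's x, y, z in mm, then the turn about the world's z in rad. In form: [[x, y, z, twist], ...]. A call has exactly 8 rows; each row is the pose to reach, as a shift and turn from the pose commanded when the call began; what a row does not reach only later rows make up. A row lasts 1/8 s, in which the tool goes at most 62.5 mm and 10.7 degrees, less where a joint would pass 70% of its speed; a pose out of reach is approached as far as the arm can. A call with a gripper value outside its range is refused whole. OPENING is the opening, from -1 (shut) to 1 (fully open), set as the call begins (- or left out, the last holds). The fingers move at their own pace and stop on an object; FORCE is the grip in N (left out, the last holds). Time passes only in rows, so rows that repeat a pose let the fingers close, or fill a call up. It gives the time, the measured TCP pose, the force and the opening at its end, in the units of the state.
- get_state(): the state, without advancing time (a new reading comes with each control period).
- get_image(name): name is "side" or "top" or "wrist"; returns a dict with "image" (420x560x3 uint8, red, green, blue), "fx", "fy", "cx", "cy" (pixels), "position" and "rotation" of the camera in the world; the wrist camera has in their place "tool_from_camera" (4x4, takes a point from camera to tool coordinates, whose origin is the TCP and whose axes are the flange's). Camera axes: x right, y down, z forward; pixel columns grow to the right and rows downward; lengths in m; the calibration is good to about 2 mm. A picture is of the moment at which its call begins: read the wrist's pose just before it. There is no depth.
- close_job(): hands the job in, once; it reports no verdict.
The state is a dict: "time": time; "joint_positions": joint angles; "qd": joint speeds; "joint_torque": joint torques, N m; "position": TCP position; "tool_rot": TCP orientation; "ft_force": force on the tool from outside, world axes, zero at the start; "torque": the same for the moment, N m; "grip_width": opening from 0.0 (shut) to 1.0 (fully open).
Only numpy, scipy, OpenCV 4.12 (cv2) and the standard library are available. Lean on these libraries where they do the work, as an engineer would, in place of code of your own. Each camera call takes 0.05 s, during which the arm holds its last target. There are 200 camera calls.

## Working session

There is one attempt and no reset: what is moved stays moved. The work goes in short steps, Python scripts to look and compute and a shell command to move; the robot and the scene stay as the last step left them, time stands still between calls to the robot, and variables do not carry over. Pictures are saved under pics/ and viewed, about 8 in all and at most 12, crops included, and the job is handed in when it is done.

```bash
mkdir -p pics; cat > h.py <<'E'
from bench import *
import numpy as np, cv2, json
from scipy.spatial.transform import Rotation as R
def cam(n):
    s=get_state(); d=get_image(n)
    if 'position' not in d:
        T=np.array(d['tool_from_camera']); Rt=R.from_rotvec(s['tool_rot']).as_matrix()
        d['rotation']=Rt@T[:3,:3]; d['position']=Rt@T[:3,3]+np.array(s['position'])
    r=np.array(d['rotation'],float)
    d['R']=r if r.shape==(3,3) else R.from_rotvec(r).as_matrix()
    d['p']=np.array(d['position'],float)
    return d
def ray(d,u,v):
    return d['R']@np.array([(u-d['cx'])/d['fx'],(v-d['cy'])/d['fy'],1.])
def onz(d,u,v,z):
    r=ray(d,u,v); return d['p']+r*(z-d['p'][2])/r[2]
def proj(d,P):
    c=d['R'].T@(np.array(P)-d['p']); return c[0]/c[2]*d['fx']+d['cx'],c[1]/c[2]*d['fy']+d['cy']
def save(d,name,crop=None,k=1):
    im=d['image'][:,:,::-1]
    if crop: im=im[crop[1]:crop[3],crop[0]:crop[2]]
    cv2.imwrite('pics/'+name,cv2.resize(im,None,fx=k,fy=k,interpolation=cv2.INTER_CUBIC))
def dump(d,name):
    import pickle; pickle.dump(d,open(name,'wb'))
def load(name):
    import pickle; return pickle.load(open(name,'rb'))
E
python3 - <<'E'
from h import *
for n in ('top','side'):
    d=cam(n); dump(d,n+'.pkl'); save(d,n+'0.png',k=1.4); print(n,d['p'],d['R'].round(2).tolist(),d['fx'])
print(get_state())
E
```

```text
top [ 0.49012834 -0.01884114  1.63991167] [[-0.0, -1.0, 0.04], [-1.0, 0.0, 0.01], [-0.01, -0.04, -1.0]] 521.6492183603226
side [-0.04892672 -0.24832299  1.31803668] [[0.34, -0.83, 0.44], [-0.94, -0.3, 0.16], [-0.0, -0.47, -0.88]] 391.2928757680666
{'time': 0.1, 'joint_positions': array([-1.30293368,  0.32177344, -0.07009816,  1.45151296,  0.02263109,
        1.37078827, -0.05689281]), 'qd': array([-1.26701025e-03, -2.46221339e-05,  1.24744813e-03, -2.69579671e-03,
       -8.88999270e-04, -5.85114872e-04,  1.15397119e-03]), 'joint_torque': array([ 2.75221475e-05, -4.92570412e+01, -4.05616164e-01, -3.13398921e+01,
       -6.42000418e-02,  3.93367920e-02,  6.30816180e-05]), 'position': array([0.16311124, 0.62871256, 0.22157514]), 'tool_rot': array([-3.97445397e-01, -3.11625027e+00,  2.65786041e-03]), 'ft_force': array([-0.28522021, -0.25442592, -0.3949609 ]), 'torque': array([-0.02063037,  0.0132912 ,  0.00309652]), 'grip_width': 1.002276687172901}
```

View pics/top0.png

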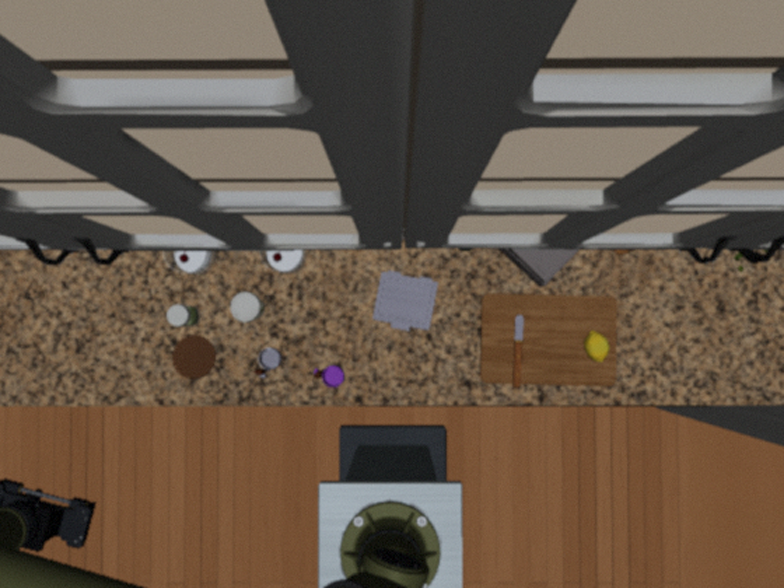

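View pics/side0.png

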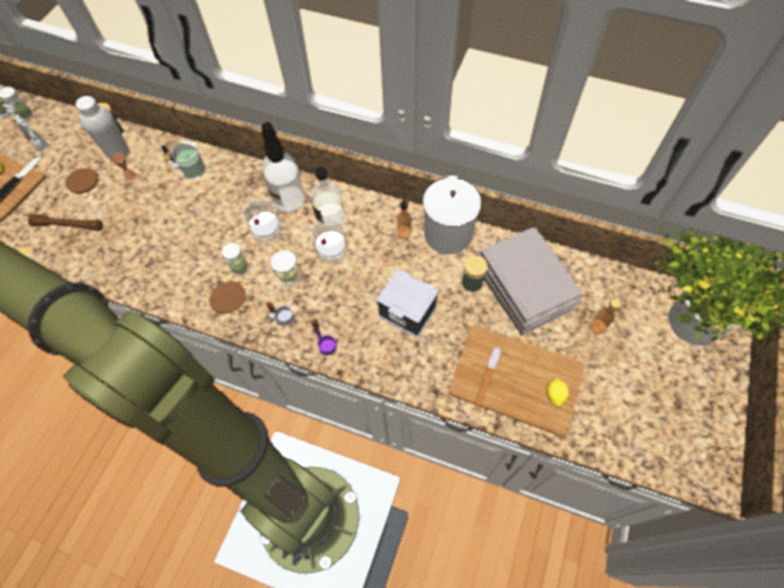

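The top view shows the knife on the board at about (518,350) with its tip towards +x. The tin lid is at (405,300) with the lip at (400,325). The steel scoop is at (270,358), and the purple look-alike is at (333,376). The side view agrees. Two scoops are candidates: the steel cup at (270,358) matches the description, and the purple one at (333,376) is the decoy. I'll confirm that in a crop later.

```bash
python3 - <<'E'
from h import *
d=load('top.pkl'); im=d['image']; hsv=cv2.cvtColor(im,cv2.COLOR_RGB2HSV)
# sample colours
for n,(u,v) in dict(lid=(405,300),blade=(519,325),handle=(517,370),board=(545,330),scoop=(270,356)).items():
    print(n,hsv[int(v/1.4),int(u/1.4)])
def big(mask,box):
    m=np.zeros_like(mask); x0,y0,x1,y1=[int(b/1.4) for b in box]; m[y0:y1,x0:x1]=mask[y0:y1,x0:x1]
    c=max(cv2.findContours(m,cv2.RETR_EXTERNAL,cv2.CHAIN_APPROX_NONE)[0],key=cv2.contourArea); return c
grey=((hsv[...,1]<60)&(hsv[...,2]>115)).astype(np.uint8)
for n,box,z in (('lid',(350,255,455,340),.099),('blade',(500,300,540,345),.0245),('cup',(255,342,290,375),.032)):
    c=big(grey,box); r=cv2.minAreaRect(c); print(n,cv2.contourArea(c),r)
    print([onz(d,*p,z)[:2].round(3).tolist() for p in cv2.boxPoints(r)], onz(d,*r[0],z)[:2].round(4))
for n,u,v,z in (('handle end',517,387,.02),('handle/blade',518,340,.03),('tip',519,315,.023),('lip',400,327,.097),('grip top scoop',261,373,.131),('board TL',482,294,.016),('board BR',617,385,.016)):
    print(n,onz(d,u/1.4,v/1.4,z).round(3))
s=get_state(); print(R.from_rotvec(s['tool_rot']).as_matrix().round(2))
a=im[200:285,175:250]; b=im[185:245,260:320]; e=im[215:285,340:410]
f=lambda q:cv2.resize(q[:,:,::-1],(266,266),interpolation=cv2.INTER_CUBIC)
cv2.imwrite('pics/crops.png',np.hstack([f(a),f(b),f(e)]))
E
```

```text
lid [122  31 131]
blade [122  29 131]
handle [ 12 168 102]
board [ 14 141 105]
scoop [122  30 134]
lid 1417.5 ((288.94232177734375, 215.2884521484375), (41.96885299682617, 40.59604263305664), 11.309932708740234)
[[0.506, 0.037], [0.624, 0.014], [0.599, -0.108], [0.481, -0.084]] [ 0.5523 -0.0352]
blade 55.0 ((370.5, 234.0), (16.0, 5.0), 90.0)
[[0.522, -0.281], [0.522, -0.296], [0.472, -0.296], [0.472, -0.28]] [ 0.4971 -0.2881]
cup 101.0 ((193.0, 254.5), (13.0, 10.0), 90.0)
[[0.455, 0.275], [0.455, 0.244], [0.415, 0.244], [0.415, 0.275]] [0.4346 0.2597]
handle end [ 0.366 -0.284  0.02 ]
handle/blade [ 0.47  -0.285  0.03 ]
tip [ 0.525 -0.289  0.023]
lip [ 0.498 -0.026  0.097]
grip top scoop [0.404 0.261 0.131]
board TL [ 0.572 -0.208  0.016]
board BR [ 0.37  -0.506  0.016]
[[-0.97  0.25 -0.  ]
 [ 0.25  0.97 -0.  ]
 [-0.   -0.   -1.  ]]
```

View pics/crops.png

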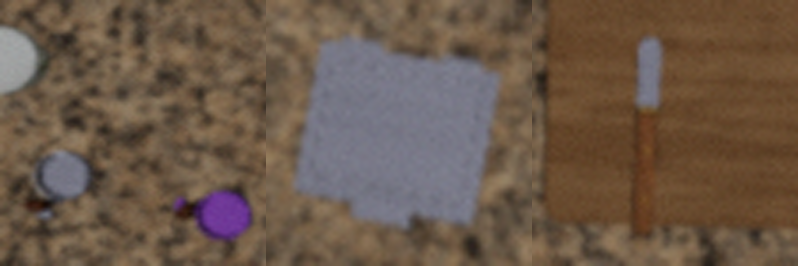

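```bash
python3 -m jog '[[36,-47,10,0.03],[72,-94,20,0.06],[108,-141,30,0.09],[144,-188,40,0.12],[180,-235,50,0.15],[216,-282,60,0.18],[250,-330,70,0.22],[250,-360,70,0.22]]' 1 20
python3 - <<'E'
from h import *
d=cam('wrist'); dump(d,'w_scoop.pkl'); save(d,'w_scoop.png',k=1.0); print(d['p'],d['R'].round(2).tolist(),d['fx'],[proj(d,p) for p in ((.435,.26,.03),(.404,.261,.131))])
print(get_state()['joint_positions'].round(2))
E
```

```text
time: 1.1
position: [0.416, 0.2655, 0.293]
tool_rot: [0.062, 3.14, -0.0]
ft_force: [-1.0, 1.1, 0.0]
grip_width: 0.997
[0.33463411 0.26860748 0.45500741] [[0.04, 0.95, 0.29], [1.0, -0.04, -0.01], [-0.0, 0.29, -0.96]] 365.838593151341 [(np.float64(272.3497737204807), np.float64(185.8588234985705)), (np.float64(270.8516487947055), np.float64(178.18511743254484))]
[-0.85 -0.05  0.23  1.73  0.01  1.46  0.9 ]
```

View pics/w_scoop.png

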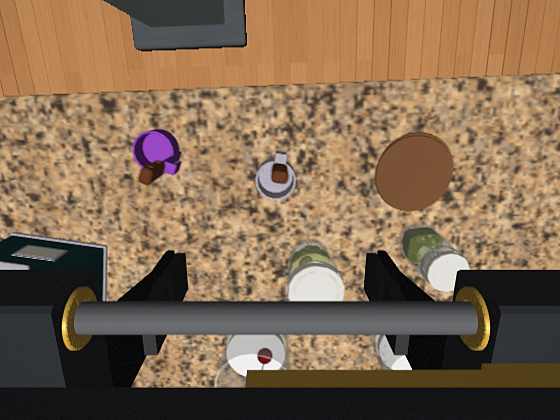

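The wrist view shows the steel scoop with its cup at (276,180), brown grip at (280,173) and hook pointing up to (280,155), which is -x. The purple one at (157,150) is the decoy, so the steel scoop is the one to take.

```bash
python3 - <<'E'
from h import *
d=load('w_scoop.pkl'); save(d,'w_scoop_z.png',(245,140,310,210),8)
t=load('top.pkl')
for u,v in ((286,234.7),(279.4,233.5),(292.5,235.8)): print(onz(t,u,v,.099).round(4))
E
python3 -m jog '[[10,-40,2,0],[30,-95,5,0],[40,-155,7,0],[40,-215,7,0],[40,-260,7,0],[40,-290,7,0],[40,-300,7,0],[40,-300,7,0]]'
python3 - <<'E'
from h import *
d=cam('wrist'); dump(d,'w_tin.pkl'); save(d,'w_tin.png'); print(d['p'])
E
```

```text
[ 0.495  -0.0264  0.099 ]
[ 0.4985 -0.0069  0.099 ]
[ 0.4917 -0.0456  0.099 ]
time: 2.15
position: [0.4532, -0.0302, 0.2994]
tool_rot: [-0.053, -3.141, -0.001]
ft_force: [-0.2, 1.1, 0.5]
grip_width: 1.004
[ 0.37210126 -0.02773462  0.46155578]
```

View pics/w_tin.png

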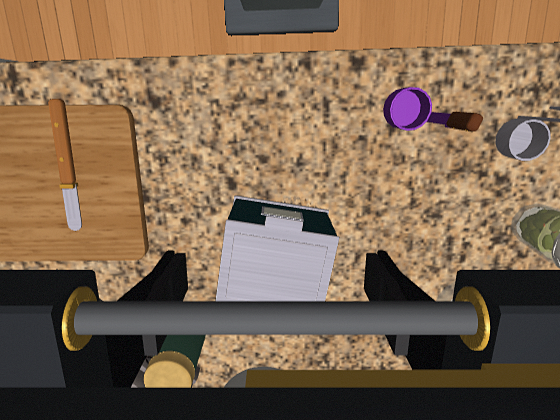

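View pics/w_scoop_z.png

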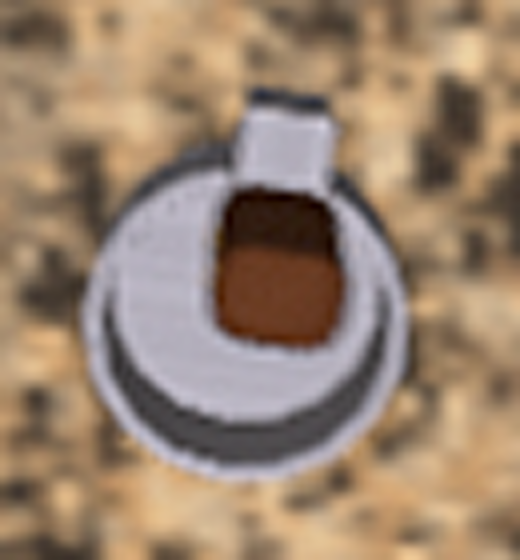

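```bash
python3 - <<'E'
from h import *
d=load('w_scoop.pkl')
c=onz(d,275.6,178.75,.032); g=onz(d,279.9,177.1,.131); h=onz(d,280.9,158.,.076)
print('cup',c,'grip',g,'hook',h); v=c-g; print('yaw',np.arctan2(v[1],v[0]),np.hypot(v[0],v[1])); v=c-h; print(np.arctan2(v[1],v[0]),np.hypot(v[0],v[1]))
d=load('w_tin.pkl'); im=d['image'][:,:,::-1]
a=cv2.resize(im[190:310,205:345],None,fx=4,fy=4,interpolation=cv2.INTER_CUBIC)
b=cv2.resize(im[90:240,40:90],None,fx=3.2,fy=3.2,interpolation=cv2.INTER_CUBIC)
cv2.imwrite('pics/z2.png',np.hstack([a,b]))
E
```

```text
cup [0.42609685 0.26423821 0.032     ] grip [0.40333115 0.26919591 0.131     ] hook [0.39485594 0.27107935 0.076     ]
yaw -0.21442273113695012 0.023299269685838505
-0.21557728305091803 0.03198117864098357
```

View pics/z2.png

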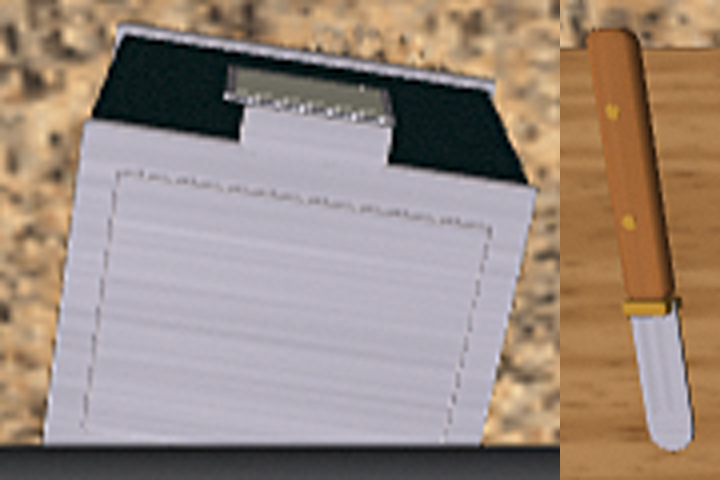

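```bash
python3 - <<'E'
from h import *
d=load('w_tin.pkl')
f=lambda u,v,z:onz(d,205+u/4,190+v/4,z)
A,B=f(85,122,.099),f(535,188,.099); w=A-B; print('lid front',A,B,np.linalg.norm(w),'yaw',np.arctan2(-w[0],w[1]))
a,b=f(245,108,.099),f(393,126,.099); w=a-b; print('lip',a,b,np.linalg.norm(w),(a+b)/2,'lidmid',(A+B)/2)
yaw=-0.17; ex=np.array([np.cos(yaw),np.sin(yaw)])
print('lip jut past lid front',((A+B)/2-(a+b)/2)[:2]@ex)
bl,br=f(122,25,0.004),f(492,85,.004); print('foot',bl,br,np.linalg.norm(bl-br),(bl+br)/2)
k=lambda u,v,z:onz(d,40+(u-560)/3.2,90+v/3.2,z)
t=k(672,450,.0245); e=k(612,30,.03); m=k(653,300,.03); print('knife tip',t,'end',e,'front',m,np.hypot(*(t-e)[:2]))
v=t-e; y=np.arctan2(v[1],v[0]); print('yaw',y,'origin',t[:2]-.077*v[:2]/np.hypot(*v[:2]))
s=get_state();T=R.from_rotvec(s['tool_rot']).as_matrix();print(s['position'],'tool y yaw',np.arctan2(-T[0,1],T[1,1]))
E
```

```text
lid front [ 0.49253354 -0.08384455  0.099     ] [0.51503102 0.03398825 0.099     ] 0.11996126710691438 yaw 2.952935987771435
lip [ 0.49012    -0.04188056  0.099     ] [ 0.49639365 -0.00339929  0.099     ] 0.03898931967722442 [ 0.49325683 -0.02263993  0.099     ] lidmid [ 0.50378228 -0.02492815  0.099     ]
lip jut past lid front 0.010760852666514276
foot [ 0.4914838  -0.08414303  0.004     ] [0.51590301 0.03552773 0.004     ] 0.12213676234129754 [ 0.5036934  -0.02430765  0.004     ]
knife tip [ 0.52425283 -0.28869579  0.0245    ] end [ 0.36478923 -0.27583627  0.03      ] front [ 0.46221734 -0.28083908  0.03      ] 0.15998127619809474
yaw -0.0804682364703428 origin [ 0.44750199 -0.28250642]
[ 0.45320739 -0.02935362  0.29938813] tool y yaw -0.032195328427862255
```

```bash
python3 -m jog '[[-1,-45,-20,-0.01],[-2,-100,-40,-0.02],[-4,-155,-60,-0.04],[-5,-210,-80,-0.06],[-6,-252,-115,-0.06],[-6,-252,-165,-0.06],[-6,-252,-205,-0.06],[-6,-252,-220,-0.06]]' 0
python3 -m jog '[[0,0,-25,0],[0,0,-45,0],[0,0,-57,0],[0,0,-60,0],[0,0,-60,0],[0,0,-60,0],[0,0,-60,0],[0,0,-60,0]]' 0
python3 - <<'E'
from h import *
d=cam('wrist'); dump(d,'w_k.pkl'); save(d,'w_k.png')
s=get_state();print(s['position'],[proj(d,p) for p in ((.4475,-.282,.03),(.5243,-.2887,.0245),(.3648,-.2758,.03))])
E
```

```text
time: 3.2
position: [0.4466, -0.2805, 0.0769]
tool_rot: [-0.143, -3.134, -0.002]
ft_force: [-0.0, -0.6, -0.0]
grip_width: 0.5
time: 4.2
position: [0.4474, -0.2829, 0.0199]
tool_rot: [0.147, 3.138, 0.0]
ft_force: [0.5, -0.3, -0.0]
grip_width: 0.5
[ 0.44739728 -0.28280448  0.01979203] [(np.float64(278.5117016061384), np.float64(281.5804222300664)), (np.float64(279.18780861620996), np.float64(405.3473178750529)), (np.float64(274.8724156878058), np.float64(93.24475716671246))]
```

View pics/w_k.png

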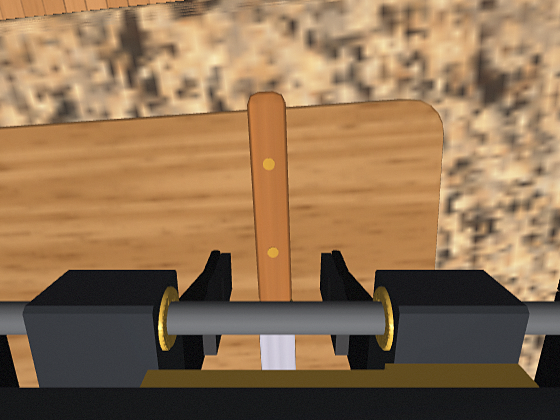

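The jaws straddle the handle, with its axis at column 275 against a jaw centre of 280 and its end at (267,95). Lowering 1 mm and gripping.

```bash
python3 -m jog '[[0,0,-1,0.02],[0,0,-1,0.02],[0,0,-1,0.02],[0,0,-1,0.02],[0,0,-1,0.02],[0,0,-1,0.02],[0,0,-1,0.02],[0,0,-1,0.02]]' -1 45
python3 -m jog '[[0,0,10,0],[0,0,40,-0.03],[-5,20,60,-0.06],[-15,60,60,-0.1],[-25,105,60,-0.13],[-35,150,60,-0.13],[-40,200,60,-0.13],[-45,240,60,-0.13]]'
python3 - <<'E'
from h import *
d=cam('wrist'); dump(d,'w_k2.pkl'); 
s=get_state();T=R.from_rotvec(s['tool_rot']).as_matrix();print(s['position'],'tool y yaw',np.arctan2(-T[0,1],T[1,1]))
t=cam('side'); dump(t,'s2.pkl'); 
im=t['image'][:,:,::-1][180:290,250:390]
p=[proj(t,q) for q in ((.493,-.0226,.095),)];print(p)
a=cv2.resize(im,None,fx=2.85,fy=2.85*1.0,interpolation=cv2.INTER_CUBIC); b=d['image'][80:394,80:480,::-1]
cv2.imwrite('pics/k3.png',np.hstack([a,cv2.resize(b,(400,a.shape[0]))]))
E
```

```text
time: 5.25
position: [0.4472, -0.2828, 0.0186]
tool_rot: [0.116, 3.139, 0.0]
ft_force: [-0.7, 0.8, -0.8]
grip_width: 0.18
time: 6.25
position: [0.4021, -0.0409, 0.0793]
tool_rot: [0.318, 3.124, 0.003]
ft_force: [0.9, -1.3, -0.7]
grip_width: 0.18
[ 0.40121876 -0.03604026  0.07896378] tool y yaw -0.19847757271644267
[(np.float64(281.28315302007877), np.float64(224.1182884755333))]
```

View pics/k3.png

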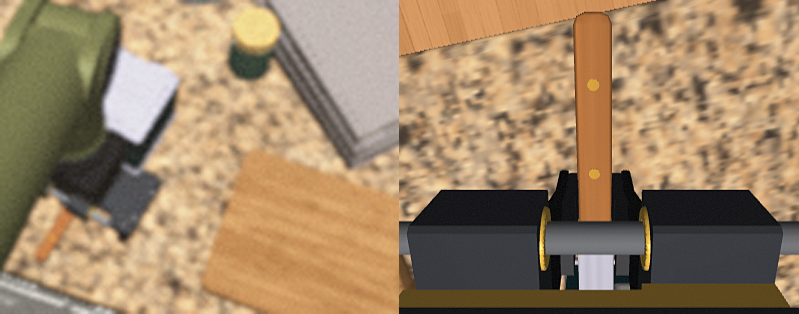

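The side crop is partly hidden by the arm. The wrist crop shows the handle straight and centred between the jaws, with the blade pointing ahead. Lining up in front of the lip.

```bash
python3 -m jog '[[2,10,3,0.01],[4,22,6,0.01],[6,32,7,0.01],[7,37,7,0.01],[7,37,7,0.01],[7,37,7,0.01],[7,37,7,0.01],[7,37,7,0.01]]'
python3 - <<'E'
from h import *
d=cam('wrist'); dump(d,'w_k4.pkl'); im=d['image'][300:,180:380,::-1]
s=get_state();T=R.from_rotvec(s['tool_rot']).as_matrix();print(s['position'],'tool y yaw',np.arctan2(-T[0,1],T[1,1]),s['ft_force'])
# end of the handle seen: slip check
e=T[:,0]; 
hsv=cv2.cvtColor(d['image'],cv2.COLOR_RGB2HSV)
print(T.round(3).tolist(), proj(d,s['position']-0.0*e), proj(d,(.4933,-.0226,.095)))
E
```

```text
time: 7.35
position: [0.4092, -0.006, 0.0856]
tool_rot: [0.304, 3.127, 0.0]
ft_force: [-0.4, -0.2, -0.3]
grip_width: 0.171
[ 0.40921935 -0.00599713  0.08558545] tool y yaw -0.1941681961601158 [ 0.33573893 -0.02679674 -1.64115193]
[[-0.981, 0.193, 0.0], [0.193, 0.981, 0.0], [-0.0, 0.0, -1.0]] (np.float64(276.68364712381464), np.float64(271.6140302411204)) (np.float64(276.57093972534625), np.float64(425.5200853453724))
```

```bash
python3 -m jog '[[6,-1,0,0],[12,-2,0,0],[16.5,-3.3,0,0],[16.5,-3.3,0,0],[16.5,-3.3,2,0],[16.5,-3.3,5,0],[16.5,-3.3,8,0],[16.5,-3.3,10,0]]'

```

```text
time: 8.4
position: [0.4256, -0.0091, 0.0958]
tool_rot: [-0.304, -3.127, -0.0]
ft_force: [0.4, 0.3, -1.2]
grip_width: 0.182
```

```bash
python3 -m jog '[[0,0,4,0],[0,0,8,0],[1,0,12,0],[2,0,16,0],[3,0,20,0],[4,-0.5,24,0],[5,-1,28,0],[6,-1,30,0]]'
python3 - <<'E'
from h import *
t=cam('side'); w=cam('wrist'); p=cam('top')
a=cv2.resize(t['image'][170:260,220:340,::-1],(400,300),interpolation=cv2.INTER_CUBIC)
c=cv2.resize(p['image'][180:270,235:355,::-1],(400,300),interpolation=cv2.INTER_CUBIC)
b=cv2.resize(w['image'][:,:,::-1],(400,300))
cv2.imwrite('pics/pry.png',np.vstack([np.hstack([a,b]),np.hstack([c,c*0])]))
E
```

```text
time: 9.4
position: [0.4319, -0.0101, 0.1259]
tool_rot: [0.304, 3.127, 0.0]
ft_force: [-1.0, 0.9, -1.5]
grip_width: 0.172
```

View pics/pry.png

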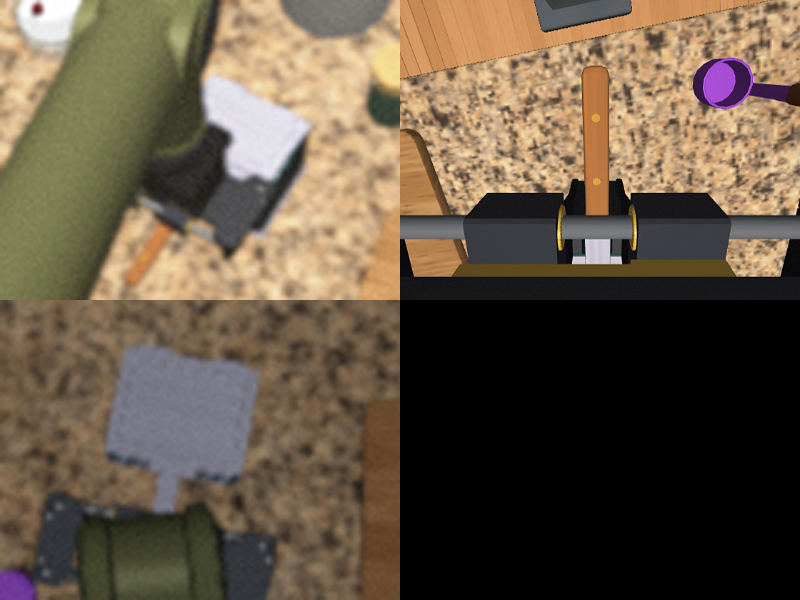

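Dark front wall now shows below the lid in the top view, at crop (105,455) and (235,478), and the wrist force has risen. The lid is lifted, to about 0.35 rad by geometry. The knife is still straight in the jaws. Following the arc to swing it back.

```bash
python3 -m jog '[[10,-2,9,0],[20,-4,18,0],[30,-6,28,0],[41,-8,37,0],[54,-10,43,0],[67,-13,49,0],[80,-15,52,0],[93,-18,53,0]]'
python3 -m jog '[[8,-1.5,0,0],[16,-3,-1,0],[22,-4,-3,0],[27,-5,-4,0],[32,-6,-6,0],[34,-6.5,-6,0],[34,-6.5,-6,0],[34,-6.5,-6,0]]'
python3 - <<'E'
from h import *
t=cam('side'); p=cam('top'); w=cam('wrist'); dump(t,'s5.pkl'); dump(p,'t5.pkl')
hinge=np.array([.606,-.044,.095]); ex=np.array([.982,-.19,0])
for th in (1.4,1.6,1.75,1.9): 
    q=hinge+.112*(-np.cos(th)*ex+np.sin(th)*np.array([0,0,1])); print(th,[[round(float(v)) for v in proj(c,q)] for c in (t,p)])
E
```

```text
time: 10.55
position: [0.526, -0.0283, 0.1788]
tool_rot: [0.304, 3.126, -0.0]
ft_force: [-0.7, 0.2, 0.3]
grip_width: 0.175
time: 11.55
position: [0.5566, -0.0342, 0.1721]
tool_rot: [-0.303, -3.122, -0.001]
ft_force: [-7.6, 1.3, 2.6]
grip_width: 0.178
1.4 [[296, 187], [291, 201]]
1.6 [[299, 182], [293, 193]]
1.75 [[301, 179], [294, 187]]
1.9 [[304, 176], [295, 182]]
```

```bash
python3 -m jog '[[-25,5,0,0],[-65,10,0,0],[-100,10,0,0.02],[-111,-40,0,0.05],[-111,-98,-10,0.08],[-111,-155,-30,0.1],[-111,-210,-50,0.12],[-111,-248,-70,0.12]]'
python3 -m jog '[[0,0,-20,0],[0,0,-40,0],[0,0,-60,0],[0,0,-70,0],[0,0,-74,0],[0,0,-76,0],[0,0,-76,0],[0,0,-76,0]]'
python3 - <<'E'
from h import *
t=cam('side'); w=cam('wrist'); p=cam('top')
dump(t,'s6.pkl');dump(p,'t6.pkl')
a=cv2.resize(t['image'][160:260,240:373,::-1],(400,300),interpolation=cv2.INTER_CUBIC)
c=cv2.resize(p['image'][160:260,250:383,::-1],(400,300),interpolation=cv2.INTER_CUBIC)
b=cv2.resize(w['image'][:,:,::-1],(400,300))
cv2.imwrite('pics/open.png',np.vstack([np.hstack([a,b]),np.hstack([c,c*0])]))
print(get_state()['position'])
E
```

```text
time: 12.7
position: [0.4481, -0.2855, 0.1027]
tool_rot: [0.118, 3.137, -0.003]
ft_force: [0.3, 0.9, -0.5]
grip_width: 0.179
time: 13.7
position: [0.4481, -0.2828, 0.027]
tool_rot: [0.116, 3.138, -0.0]
ft_force: [1.0, 0.2, -0.2]
grip_width: 0.182
[ 0.44794283 -0.2826736   0.02685244]
```

View pics/open.png

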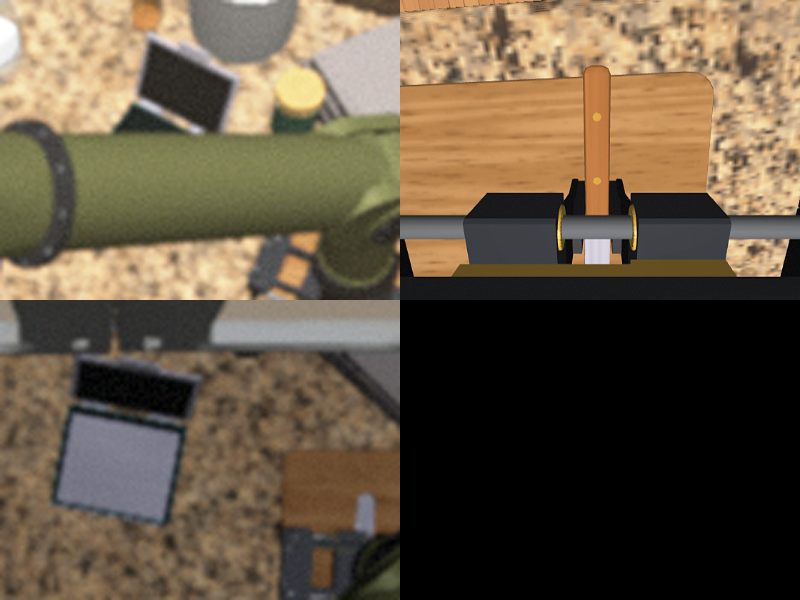

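The lid stands back: in the top crop its lip is at (137,363), which projects to about 1.9 rad. The knife is still level in the jaws over the board. Laying it down.

```bash
python3 -m jog '[[0,0,-3,0],[0,0,-6,0],[0,0,-7.5,0],[0,0,-7.5,0],[0,0,-7.5,0],[0,0,-7.5,0],[0,0,-7.5,0],[0,0,-7.5,0]]'
python3 -m jog '[[0,0,0,0],[0,0,0,0],[0,0,0,0],[0,0,0,0],[0,0,0,0],[0,0,0,0],[0,0,30,0],[0,0,80,0]]' 0
python3 -m jog '[[0,0,62,0],[0,0,120,0],[0,40,170,0],[0,90,190,0],[-5,150,190,0],[-10,205,190,0],[-15,260,190,0],[-20,310,190,0]]'
python3 - <<'E'
from h import *
p=cam('top'); t=cam('side'); w=cam('wrist'); dump(p,'t7.pkl'); dump(w,'w7.pkl'); dump(t,'s7.pkl'); print(get_state()['position'], get_state()['joint_positions'].round(2))
hsv=cv2.cvtColor(p['image'],cv2.COLOR_RGB2HSV)
m=((hsv[...,1]<60)&(hsv[...,2]>110)).astype(np.uint8); 
q=np.zeros_like(m); q[210:250,355:390]=m[210:250,355:390]
c=max(cv2.findContours(q,0,1)[0],key=cv2.contourArea); r=cv2.minAreaRect(c); print('blade',r,onz(p,*r[0],.0245))
d=load('t6.pkl')
for u,v in ((53,502),(165,525)): print('front rim corner',onz(d,250+u/3,160+(v-300)/3,.095))
E
```

```text
time: 14.85
position: [0.4478, -0.2826, 0.0191]
tool_rot: [0.116, 3.139, 0.0]
ft_force: [-0.3, -0.1, 2.5]
grip_width: 0.176
time: 15.85
position: [0.4465, -0.2819, 0.0988]
tool_rot: [-0.116, -3.136, -0.001]
ft_force: [1.1, 0.6, 0.3]
grip_width: 0.496
time: 16.85
position: [0.4272, 0.0291, 0.2892]
tool_rot: [0.115, 3.139, 0.001]
ft_force: [0.8, 0.4, 0.2]
grip_width: 0.501
[0.42722138 0.02962441 0.28879699] [-0.82 -0.25  0.58  1.87  0.14  1.49  1.23]
blade ((370.0, 233.5), (17.0, 6.0), 90.0) [ 0.49862305 -0.28653057  0.0245    ]
front rim corner [0.51686297 0.02785033 0.095     ]
front rim corner [ 0.49404097 -0.0826359   0.095     ]
```

```bash
python3 -m jog '[[-5,45,0,-0.03],[-10,100,0,-0.06],[-15,155,0,-0.1],[-20,205,-20,-0.13],[-24,242,-50,-0.13],[-24,242,-80,-0.13],[-24,242,-100,-0.13],[-24,242,-100,-0.13]]'
python3 - <<'E'
from h import *
d=cam('wrist'); dump(d,'w8.pkl'); s=get_state(); T=R.from_rotvec(s['tool_rot']).as_matrix();print(s['position'],np.arctan2(-T[0,1],T[1,1]))
hsv=cv2.cvtColor(d['image'],cv2.COLOR_RGB2HSV); h=hsv.astype(int)
m=((h[...,0]<12)&(h[...,1]>130)&(h[...,2]<140)).astype(np.uint8)
print('expect grip top',proj(d,(.4033,.2692,.131)),'tcp',proj(d,s['position']))
for c in cv2.findContours(m,0,1)[0]:
    if cv2.contourArea(c)>120: r=cv2.minAreaRect(c); print(cv2.contourArea(c),r,onz(d,*r[0],.131))
w=load('w7.pkl'); print('rim in w7',proj(w,(.506,-.026,.095)))
E
```

```text
time: 18.0
position: [0.4037, 0.2675, 0.1878]
tool_rot: [-0.323, -3.123, 0.004]
ft_force: [-0.1, -0.6, 1.2]
grip_width: 0.497
[0.40429034 0.26821142 0.18908693] -0.20566586440449566
expect grip top (np.float64(279.3614546732677), np.float64(230.1596995095194)) tcp (np.float64(278.4440243619381), np.float64(273.6039745089828))
865.5 ((108.88219451904297, 247.76612854003906), (23.590911865234375, 49.407379150390625), 51.95295715332031) [0.39269154 0.15866046 0.131     ]
649.0 ((280.5, 221.0), (32.0, 23.0), 90.0) [0.39742276 0.27114797 0.131     ]
rim in w7 (np.float64(225.59128967354107), np.float64(260.01275436459713))
```

Grip found at (280,228), as expected. Descending and gripping.

```bash
python3 -m jog '[[0,1,-25,0],[-1,1,-55,0],[-1,1,-80,0],[-1,1,-95,0],[-1,1,-99,0],[-1,1,-99,0],[-1,1,-99,0],[-1,1,-99,0]]'
python3 -m jog '[[0,0,0,0],[0,0,0,0],[0,0,0,0],[0,0,0,0],[0,0,0,0],[0,0,0,0],[0,0,0,0],[0,0,0,0]]' -1 25
python3 -m jog '[[0,0,10,0],[0,0,40,0],[0,0,90,0],[0,0,125,0],[0,0,140,0],[0,0,140,0],[0,0,140,0],[0,0,140,0]]'
python3 - <<'E'
from h import *
d=cam('wrist'); dump(d,'w9.pkl'); s=get_state(); T=R.from_rotvec(s['tool_rot']).as_matrix();print(s['position'],np.arctan2(-T[0,1],T[1,1]),s['grip_width'])
w=load('w7.pkl'); a=cv2.resize(w['image'][190:300,150:300,::-1],None,fx=2.65,fy=2.65,interpolation=cv2.INTER_CUBIC)
b=cv2.resize(d['image'][60:,100:460,::-1],None,fx=1.1,fy=1.1); 
a=cv2.copyMakeBorder(a,0,b.shape[0]-a.shape[0],0,0,cv2.BORDER_CONSTANT)
cv2.imwrite('pics/last.png',np.hstack([a,b])); print(a.shape,b.shape)
hsv=cv2.cvtColor(w['image'],cv2.COLOR_RGB2HSV)
for v in range(225,290,3): print(v,hsv[v,226].tolist(),end=' ')
E
```

```text
time: 19.05
position: [0.4031, 0.2707, 0.0908]
tool_rot: [0.319, 3.124, 0.002]
ft_force: [-0.7, -0.9, -0.5]
grip_width: 0.5
time: 20.05
position: [0.4027, 0.2704, 0.09]
tool_rot: [-0.32, -3.125, -0.0]
ft_force: [-0.7, 0.7, -0.5]
grip_width: 0.179
time: 21.05
position: [0.402, 0.2698, 0.2285]
tool_rot: [-0.319, -3.123, 0.003]
ft_force: [0.6, -0.0, -0.5]
grip_width: 0.182
[0.40218971 0.26992489 0.22873976] -0.20384168242803918 0.18454924415966464
(396, 398, 3) (396, 396, 3)
225 [14, 121, 190] 228 [139, 13, 217] 231 [92, 153, 25] 234 [95, 118, 39] 237 [21, 34, 128] 240 [22, 31, 125] 243 [23, 29, 142] 246 [94, 255, 7] 249 [88, 128, 30] 252 [101, 112, 32] 255 [6, 61, 21] 258 [105, 20, 25] 261 [150, 12, 21] 264 [0, 0, 19] 267 [165, 23, 22] 270 [120, 22, 23] 273 [150, 13, 19] 276 [120, 23, 22] 279 [120, 18, 28] 282 [132, 71, 18] 285 [140, 36, 21] 288 [113, 41, 25]
```

```bash
python3 -m jog '[[5,-15,30,0],[20,-60,40,0],[40,-110,40,0],[60,-165,40,0],[80,-215,40,0.01],[95,-260,40,0.01],[105,-285,25,0.01],[109.5,-297,5,0.01]]'
python3 -m jog '[[0,0,-15,0],[0,0,-26,0],[0,0,-29,0],[0,0,-29,0],[0,0,-29,0],[0,0,-29,0],[0,0,-29,0],[0,0,-29,0]]'
python3 - <<'E'
from h import *
d=cam('wrist'); dump(d,'w10.pkl'); s=get_state(); T=R.from_rotvec(s['tool_rot']).as_matrix(); yaw=np.arctan2(-T[0,1],T[1,1]); P=np.array(s['position']); print(P,yaw,s['grip_width'],s['ft_force'])
ex=np.array([np.cos(yaw),np.sin(yaw),0]); ey=np.array([-ex[1],ex[0],0]); ez=np.array([0,0,1.])
O=P+.025*ex-.090*ez
S=lambda x,y,z:O+.001*(x*ex+y*ey+z*ez)
t=load('s7.pkl')
im=cv2.resize(d['image'][:,:,::-1],None,fx=4,fy=4,interpolation=cv2.INTER_CUBIC).copy()
pts=dict(g1=S(-31,-8,131),g2=S(-31,8,131),g3=S(-19,8,131),g4=S(-19,-8,131),k1=S(-38.5,-6,76),k2=S(-38.5,6,76),k3=S(-38.5,6,51),k4=S(-38.5,-6,51))
ty=-.19; tx=np.array([np.cos(ty),np.sin(ty),0]); tv=np.array([-tx[1],tx[0],0]); W=np.array([.505,-.0258,.095])
for i in range(-60,61,20): pts['r%d'%i]=W+tv*i*.001
for n,q in pts.items():
    u,v=proj(d,q); print(n,round(u,1),round(v,1),end='; ')
    cv2.circle(im,(int(4*u+2),int(4*v+2)),4,(0,0,255) if n[0]=='r' else (0,255,0),1)
u0,v0=proj(d,S(-38.5,0,51)); 
x0=int(np.clip(4*u0-400,0,2240-800)); y0=int(np.clip(4*v0-360,0,1680-600))
print('origin',x0,y0); cv2.imwrite('pics/fit.png',im[y0:y0+600,x0:x0+800])
E
```

```text
time: 22.1
position: [0.5127, -0.0289, 0.2346]
tool_rot: [0.309, 3.126, -0.001]
ft_force: [0.5, 0.3, -2.0]
grip_width: 0.184
time: 23.1
position: [0.5123, -0.0266, 0.2062]
tool_rot: [0.304, 3.127, 0.0]
ft_force: [-0.0, 0.2, -1.6]
grip_width: 0.181
[ 0.51226392 -0.02660895  0.20613539] -0.19375971979359782 0.1819095959334786 [ 1.80328325 -0.40977508 -0.79053415]
g1 255.7 306.4; g2 298.1 306.4; g3 297.6 333.6; g4 256.2 333.6; k1 265.0 235.3; k2 288.3 235.3; k3 286.9 219.8; k4 266.2 219.8; r-60 198.1 198.0; r-40 224.0 197.9; r-20 249.8 197.8; r0 275.7 197.7; r20 301.5 197.6; r40 327.4 197.5; r60 353.3 197.4; origin 706 519
```

View pics/fit.png

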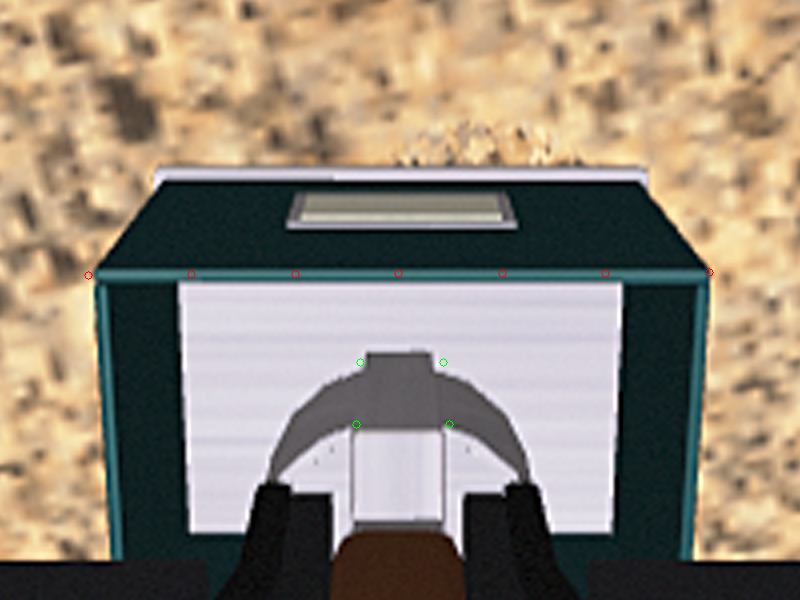

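The close view shows the front rim as a bright strip at rows 268–282 and the hook below it, with the crossbar's rear edge at row 430 and the tongue tip at row 352. I'll compare with the prediction to find the offset and any pitch.

```bash
python3 - <<'E'
from h import *
d=load('w10.pkl'); P=np.array([.51226,-.02661,.20614]); yaw=-.19376
ex=np.array([np.cos(yaw),np.sin(yaw),0]); ey=np.array([-ex[1],ex[0],0]); ez=np.array([0,0,1.])
for pitch in (0,.08):
  c,s=np.cos(pitch),np.sin(pitch); g=P+.019*ez
  def S(x,y,z):
    X,Z=.001*(x+25),.001*(z-108); X,Z=c*X+s*Z,-s*X+c*Z   # +pitch: top to +x
    u,v=proj(d,g+X*ex+.001*y*ey+Z*ez); return round(4*u+2-706),round(4*v+2-519)
  print(pitch,'grip bottom rear',S(-31,-8,85),S(-31,8,85),'bar top rear',S(-38.5,-6,76),'tongue bot outer',S(-38.5,-6,51),'cup rear z0',S(-24,0,0),'z32',S(-24,0,32),'cup sides z32',S(0,-24,32),S(0,24,32))
E
```

```text
0 grip bottom rear (338, 510) (468, 510) bar top rear (356, 427) tongue bot outer (361, 365) cup rear z0 (402, 350) z32 (402, 412) cup sides z32 (256, 549) (548, 549)
0.08 grip bottom rear (338, 498) (468, 498) bar top rear (355, 412) tongue bot outer (360, 337) cup rear z0 (402, 305) z32 (402, 377) cup sides z32 (256, 511) (548, 511)
```

```bash
python3 -m jog '[[-2.2,0.4,-8,0],[-2.2,0.4,-20,0],[-2.2,0.4,-35,0],[-2.2,0.4,-50,0],[-2.2,0.4,-62,0],[-2.2,0.4,-68,0],[-2.2,0.4,-70,0],[-2.2,0.4,-70,0]]'
python3 -m jog '[[0,0,-3,0],[0,0,-6,0],[0,0,-9,0],[0,0,-12,0],[0,0,-15,0],[0,0,-18,0],[0,0,-18,0],[0,0,-18,0]]'
python3 - <<'E'
from h import *
d=cam('wrist'); dump(d,'w11.pkl'); s=get_state(); print(s['position'],s['ft_force'].round(1),s['torque'].round(2)); save(d,'w11.png')
E
```

```text
time: 24.15
position: [0.5103, -0.0262, 0.1363]
tool_rot: [0.304, 3.126, 0.0]
ft_force: [0.3, 0.9, -2.0]
grip_width: 0.179
time: 25.15
position: [0.5101, -0.0262, 0.1182]
tool_rot: [0.304, 3.127, 0.0]
ft_force: [0.5, -0.5, -1.5]
grip_width: 0.177
[ 0.51013362 -0.02622475  0.11819767] [-0.2  0.4 -2.4] [-0.05  0.03  0.03]
```

```bash
python3 -m jog '[[0,0,-2,0],[0,0,-4,0],[0,0,-5,0],[0,0,-6,0],[0,0,-6.5,0],[0,0,-6.5,0],[0,0,-6.5,0],[0,0,-6.5,0]]'
python3 - <<'E'
from h import *
w=load('w11.pkl'); s=get_state()
print(s['position'],s['ft_force'].round(1),s['torque'].round(2))
d=cam('wrist'); dump(d,'w12.pkl')
print('rim mid px',proj(d,(.5054,-.0259,.095)), 'outer',proj(d,(.5039,-.0256,.095)))
h=cv2.cvtColor(d['image'],cv2.COLOR_RGB2HSV); u=277
print([(v,h[v,u].tolist()) for v in range(170,300,4)])
print('beside',[(v,h[v,u-25].tolist()) for v in range(170,260,4)])
E
```

```text
time: 26.2
position: [0.5101, -0.0262, 0.1119]
tool_rot: [0.304, 3.127, 0.0]
ft_force: [-2.9, -0.6, 4.9]
grip_width: 0.183
[ 0.51008183 -0.02621451  0.11189079] [-2.9 -0.6  4.9] [-0.01  0.68  0.  ]
rim mid px (np.float64(275.530048290895), np.float64(249.08795162960226)) outer (np.float64(275.53797350584586), np.float64(246.4077605627607))
[(170, [20, 87, 241]), (174, [15, 94, 173]), (178, [16, 97, 224]), (182, [19, 93, 238]), (186, [19, 83, 234]), (190, [18, 97, 237]), (194, [21, 82, 248]), (198, [141, 12, 154]), (202, [105, 29, 106]), (206, [95, 156, 36]), (210, [17, 29, 140]), (214, [25, 31, 141]), (218, [25, 31, 140]), (222, [146, 19, 96]), (226, [150, 13, 101]), (230, [150, 8, 102]), (234, [165, 10, 103]), (238, [142, 13, 224]), (242, [128, 12, 227]), (246, [127, 10, 228]), (250, [129, 11, 227]), (254, [127, 10, 227]), (258, [132, 17, 230]), (262, [9, 134, 61]), (266, [11, 150, 61]), (270, [9, 154, 58]), (274, [10, 166, 60]), (278, [12, 179, 60]), (282, [8, 143, 64]), (286, [10, 160, 62]), (290, [11, 158, 63]), (294, [9, 163, 61]), (298, [11, 163, 61])]
beside [(170, [16, 91, 219]), (174, [16, 91, 225]), (178, [15, 88, 177]), (182, [15, 85, 150]), (186, [14, 80, 144]), (190, [15, 81, 132]), (194, [14, 80, 96]), (198, [143, 13, 158]), (202, [104, 31, 107]), (206, [93, 142, 36]), (210, [19, 33, 145]), (214, [25, 32, 142]), (218, [21, 35, 139]), (222, [161, 18, 116]), (226, [94, 178, 33]), (230, [90, 107, 38]), (234, [91, 145, 37]), (238, [92, 142, 36]), (242, [95, 121, 40]), (246, [92, 148, 43]), (250, [92, 189, 81]), (254, [135, 36, 14]), (258, [120, 29, 26])]
```

Contact comes exactly at the expected height, and the tongue shows outside the wall (rows 222–236) with the crossbar across the rim (238–260). Letting go.

```bash
python3 -m jog '[[0,0,0.7,0],[0,0,0.7,0],[0,0,0.7,0],[0,0,0.7,0],[0,0,0.7,0],[0,0,0.7,0],[0,0,0.7,0],[0,0,0.7,0]]' -0.2
python3 -m jog '[[0,0,8,0],[0,0,25,0],[0,0,50,0],[0,0,85,0],[-10,0,125,0],[-30,0,145,0],[-45,0,150,0],[-50,0,150,0]]'
python3 -m jog '[[0,0,0,0],[0,0,0,0],[0,0,0,0],[0,0,0,0],[0,0,0,0],[0,0,0,0],[0,0,0,0],[0,0,0,0]]'
python3 - <<'E'
from h import *
s=get_state(); print(s['position'])
d=cam('wrist'); p=cam('top'); t=cam('side'); dump(d,'w13.pkl')
yaw=-.19; ex=np.array([np.cos(yaw),np.sin(yaw),0]); ey=np.array([-ex[1],ex[0],0]); ez=np.array([0,0,1.])
O=np.array([.5054,-.0259,.095])+.031*ex-.073*ez
S=lambda x,y,z:O+.001*(x*ex+y*ey+z*ez)
h=cv2.cvtColor(d['image'],cv2.COLOR_RGB2HSV).astype(int)
m=((h[...,0]<16)&(h[...,1]>120)&(h[...,2]<150)).astype(np.uint8)
for c in cv2.findContours(m,0,1)[0]:
    if cv2.contourArea(c)>60: print(cv2.contourArea(c),cv2.minAreaRect(c),cv2.boundingRect(c))
print('expect grip top corners',[tuple(np.round(proj(d,S(x,y,131)),1)) for x,y in ((-31,-8),(-31,8),(-19,8),(-19,-8))],'bottom rear',proj(d,S(-31,0,85)))
g=cv2.cvtColor(p['image'],cv2.COLOR_RGB2HSV)
q=np.zeros(g.shape[:2],np.uint8); q[210:250,355:390]=((g[...,1]<60)&(g[...,2]>110))[210:250,355:390]
r=cv2.minAreaRect(max(cv2.findContours(q,0,1)[0],key=cv2.contourArea)); print('blade',r[0],onz(p,*r[0],.0245))
k=((g[...,2]<45)).astype(np.uint8)[170:205,265:325]; n=cv2.findContours(k,0,1)[0]; print('lid pad top view',cv2.boundingRect(max(n,key=cv2.contourArea)))
k=(cv2.cvtColor(load('t6.pkl')['image'],cv2.COLOR_RGB2HSV)[...,2]<45).astype(np.uint8)[170:205,265:325]; print('before',cv2.boundingRect(max(cv2.findContours(k,0,1)[0],key=cv2.contourArea)))
E
```

```text
time: 27.25
position: [0.51, -0.0262, 0.1123]
tool_rot: [0.304, 3.127, 0.0]
ft_force: [-0.4, 0.3, -0.1]
grip_width: 0.405
time: 28.25
position: [0.4601, -0.0264, 0.264]
tool_rot: [0.304, 3.124, 0.003]
ft_force: [1.0, 0.7, 0.0]
grip_width: 0.4
time: 29.25
position: [0.46, -0.0262, 0.2623]
tool_rot: [0.304, 3.127, 0.0]
ft_force: [-0.2, -0.2, 0.5]
grip_width: 0.399
[ 0.46002996 -0.02617637  0.26229343]
504.0 ((287.0, 257.5), (31.0, 18.0), 90.0) (278, 242, 19, 32)
323.0 ((48.75941467285156, 174.66575622558594), (91.38030242919922, 7.969343185424805), 73.1785888671875) (32, 132, 33, 88)
528.0 ((126.445068359375, 196.8606719970703), (151.66712951660156, 13.22836971282959), 69.75630950927734) (94, 128, 57, 142)
691.5 ((472.5, 80.5), (21.0, 41.0), 90.0) (452, 70, 42, 22)
expect grip top corners [(np.float64(277.7), np.float64(260.1)), (np.float64(297.5), np.float64(260.1)), (np.float64(297.3), np.float64(273.5)), (np.float64(277.8), np.float64(273.6))] bottom rear (np.float64(286.109377674897), np.float64(239.1458778173373))
blade (370.0, 233.5) [ 0.49862305 -0.28653057  0.0245    ]
lid pad top view (10, 11, 40, 18)
before (10, 11, 40, 18)
```

```bash
python3 -c "
from bench import *
print(close_job())"
```

```text
the job is handed in; nothing more can be done
None
```

The job is done and handed in at about 29 s of the 67 s allowed. The knife blade prised the lid up by its lip and swung it back to its stop. I then laid the knife flat on the board and hung the steel scoop on the canister's front rim, leaving the purple one alone.

**Last checks, made after letting go:**
- **Scoop:** its grip appeared where an upright hanging scoop should, columns 278–297 and rows 242–274 against an expected 278–297 and 239–273. The hook met the rim at the predicted height.
- **Lid:** it looked the same in the top view before and after hanging the scoop. In the view taken right after it was swung back, the lip sat where about 1.9 rad puts it.
- **Knife:** the blade did not move after release, and it lies within 2 mm of where it started.
- **Gripper:** it is open and clear of everything, with wrist force near zero.

**Not fully settled:**
- **Lid angle at the prise:** I worked out about 0.35 rad from the blade height; I did not measure it directly.
- **Grip on the scoop:** the close-up readings of where it sat in the jaws differed by about 2.5 mm along x. I aimed midway, and the hook went over the wall cleanly.
- **Picture limit:** the last hanging checks were read from pixel values, because the 12-picture limit had been reached.
- **Bystanders:** I did not re-measure them; my paths kept clear of them.

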